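Seat the well plate and hold the light gate open

TASK

Push the well plate along its lane under the white hood until it seats against the stop hidden in there. Then pull the lamp's spring-return light gate out by its knob until its pointer lines up with the index mark, and keep it there: finish while still holding the gate at the mark, with the plate still seated. Leave the vials and everything else lying about where they are.

Things in the scene. Friction and masses are not known exactly. Their poses are not given: they have to be found in the camera images.
- viewer: viewing base fixed to the bench: white slab 310 mm (x) x 180 mm (y) with a black deck whose top is 40 mm above the table. Origin: centre of its underside; its own +x points away from the robot along the plate lane, z up. The lane lies on y = 0 between two aluminium rails (inner width 90 mm, 10 mm high, from x = -112 mm to the far end). A white hood covers the lane's far end from x = +60 to +150 mm (clear height inside 28 mm, outside top 36 mm above the deck)
- plate_center (a point): 24-well plate, flat box 128 mm (x, along the lane) x 86 mm (y) x 20 mm high, about 0.1 kg, lying loose on the deck in the lane, clear of the hood. This point is its centre, 10 mm above the deck; too wide to pinch across by some grippers, it is easily pushed along from its robot-side end (64 mm from the centre), moving towards the viewing base's +x; friction about 1 N
- plate_lead (a point): middle of the plate's far end face, the end that enters the hood and meets the stop, 64 mm from plate_center
- stop: rigid fixed stop across the lane, hidden from view under the hood, somewhere between 85 and 115 mm from the viewing base's origin along its +x; 80 mm wide, 16 mm high. Origin: bottom middle of the face that the plate meets (on the deck); +x points away from the robot along the lane. Cannot be seen: felt as a sudden rise of the push
- lamp: grey lamp unit fixed to the bench, on the left or right of the viewing base (a vial rack stands on the other side): low bed 170 mm (x) x 120 mm (y), 40 mm high, on the robot's side, and a lamp house 100 x 120 mm, 100 mm high, behind it. Origin: middle of the underside, 30 mm to the robot's side of the lamp house's front face; bed from x = -140 to +30 mm; +x points away from the robot, z up
- gate (a joint): spring-return light gate: a flat steel bar that comes out of the lamp house along the bed towards the robot (the lamp's own -x). 0 = shut (as it starts), grows in m as it is pulled out, end of travel 0.070. The spring pulls back with about 5 N when shut and 130 N/m more as it comes out (about 13 N at 0.06), and snaps it shut when let go
- gate_knob (a point): grip point of the gate's knob: an upright black cylinder 22 mm across and 45 mm high (51 to 96 mm above the table) on the gate's bar; this point is on its axis, 76 mm above the table. When shut it is 75 mm in front of the lamp house. Moves with the gate
- gate_pointer (a point): tip of the steel pointer on the gate, which sticks out to the lamp's -y side level with the knob's axis (32 mm from it). Moves with the gate
- index: index mark: small aluminium block 14 x 14 x 9 mm with a dark line across its middle, fixed on the scale along the bed on the lamp's -y side, 30 to 55 mm farther out than the pointer of the shut gate. Origin: on the line, at the bottom of the block's side that faces the gate, 3 mm beyond the pointer's path; axes as the lamp's
- rack: white rack 180 x 100 mm, 56 mm high with its vials, fixed to the bench on the other side from the lamp. Origin: centre of its underside
- vial_a_center (a point): capped sample vial, upright, 13.6 mm across, 48 mm tall, standing on the viewing base's deck on the left (+y) of the lane; this point is its centre. To be left alone
- vial_b_center (a point): capped sample vial like the other, on the right (-y) of the lane; this point is its centre. To be left alone
- dish_center (a point): covered round dish, 60 mm across, 13 mm tall, on the table between robot and viewing base; this point is its centre. To be left alone
- tweezers_center (a point): steel tweezers lying flat, 140 mm long, 6 mm high; this point is its centre. To be left alone
- pen_center (a point): lying pen, 125 mm long, 12 mm thick, on the table at the far right (-y); this point is its centre. To be left alone
- jar_center (a point): amber jar, 60 mm across, 75 mm tall, on the table at the far left (+y); this point is its centre. To be left alone

How it is judged:
By the outcome, as a careful person would: the job done as asked, in the order asked, and still so for the second after the job is handed in, while the arm keeps its last pose, push and grip.
It also fails if it takes over 48 s, if anything falls off the work surface, if the arm or the gripper's body presses on something with over 40 N, if the wrist force passes 120 N, or if a joint passes its speed limit or range.

ROBOT

A 6-joint arm with a two-finger parallel gripper is mounted at the origin on the work surface. World frame = base frame: x ahead of the robot, y to its left, z up, the work surface at z = 0. Lengths are in m, angles in rad, forces in N, time in s.
With the tool pointing down it reaches from about 0.25 to 0.775 m from the base axis. Payload 4 kg.
Tool frame: the origin (TCP) lies midway between the tips of the shut fingers; the grasp point (between the pads) lies 19 mm behind it; z points along the fingers, y is the direction in which the jaws open and shut (so a half turn about z gives the same grasp; the last joint's range is limited). The gripper opens to 94 mm and grips with 3 to 60 N. Pads are 16 mm wide; open, the fingers measure 119 mm over their backs; the gripper's body (75 mm by 177 mm) begins 78 mm behind the grasp point.
Start: joints at [1.084, 0.087, 1.371, -0, 1.684, -0.103], TCP at [0.206, 0.51, 0.206] pointing down, gripper open.
Joint ranges: [-3.1, 3.1], [-0.76, 2.03], [0.27, 2.55], [-1.08, 4.22], [0.17, 2.65], [-2.57, 2.57]. Speed limits (rad/s): [2.79, 2.79, 3.14, 3.14, 3.14, 3.14].

INTERFACE

Orientations are given as [roll, pitch, yaw] about the fixed x, y, z axes, in that order (R = Rz(yaw) Ry(pitch) Rx(roll)).
In Python, from bench import robot gives the robot as it stands.
- The arm moves only by the tool carry_out, never from a script. Its argument "deltas" is text: rows parted by semicolons, each of 7 numbers parted by spaces: the shift along the tool's x, y, z in mm, then the turn, a rotation vector about the tool's x, y, z in rad, then the closure, from 0 (fully open) to 1 (shut). A call has exactly 8 rows; each row is the pose to reach, as a shift and turn from the pose commanded when the call began, along the tool's axes at that moment; what a row does not reach only later rows make up. A row lasts 1/12 s, in which the tool goes at most 41.7 mm and 7.16 degrees, less where a joint would pass 70% of its speed; a pose out of reach is approached as far as the arm can. A call with a gripper value outside its range is refused whole. The fingers move at their own pace and stop on an object; the grip force is fixed at half the most. Time passes only in rows, so rows that repeat a pose let the fingers close, or fill a call up. It gives the time, the measured TCP pose, the force and the opening at its end, in the units of the state.
- robot.get_obs(): the state, without advancing time (a new reading comes with each control period).
- robot.snapshot(name): name is "scene" or "side" or "wrist"; returns a dict with "pixels" (480x640x3 uint8, red, green, blue), "range_z" (480x640 float32, m along the optical axis (not along the pixel's ray), 0 where there is no reading), "camera_matrix" (3x3 intrinsics, pixels), "rvec" (rotation vector, rad) and "tvec" (3), from world to camera coordinates, as OpenCV has them. Camera axes: x right, y down, z forward; pixel columns grow to the right and rows downward; lengths in m; the calibration is good to about 2 mm. A picture is of the moment at which its call begins.
- robot.close_job(): hands the job in, once; it reports no verdict.
Trained networks look in a picture, given as the dict that the camera call returned (one of the last four; its "shot" number tells which), for a name from the list of things; names that differ only in an ending like _2 or _b are one class to them, and where a whole thing is asked for, a point or a joint stands for the part that bears it (a point fixed in the world has none). Each returns a list of dicts, best first, with "p" (0 to 1); they miss things now and then, are a little off and sometimes report something else, mostly with a low value. They report only what shows in the picture. A call takes as long as a camera call.
- robot.look_for(picture, thing): "at" ([x, y, z] in m, in the coordinates of the camera as it stood for that picture, good to about 4 mm: the middle of the surface that is visible of it).
- robot.place_of(picture, thing): "at" ([x, y, z] in m, in the coordinates of the camera as it stood for that picture, good to about 4 mm: a listed point, or the origin of a listed thing).
The state is a dict: "time": time; "joint_positions": joint angles; "qvel": joint speeds; "joint_torque": joint torques, N m; "tool_pos": TCP position; "ee_rot": TCP orientation; "wrist_force": force on the tool from outside, world axes, zero at the start; "wrist_torque": the same for the moment, N m; "width": finger opening in m.
Only numpy, scipy, OpenCV 4.12 (cv2) and the standard library are available. Lean on these libraries where they do the work, as an engineer would, in place of code of your own. Each camera call takes 0.05 s, during which the arm holds its last target.

## Working session

There is one attempt and no reset: what is moved stays moved. The work goes in short steps, Python scripts to look and compute and a tool call to move; the robot and the scene stay as the last step left them, time stands still between calls to the robot, and variables do not carry over. Pictures are saved under pics/ and viewed, and the job is handed in when it is done.

Besides the shell and the picture viewer there is one more tool, called after "Request:" as a command line: name --argument value ..., lists and objects as JSON in quotes. carry_out: Moves the arm, as the interface text tells. Its arguments: {"type":"object","properties":{"deltas":{"type":"string"}},"required":["deltas"]}

```bash
ls; mkdir -p pics; cat > h.py <<'E'
import numpy as np,cv2
from bench import robot
def snap(n,f=None):
    s=robot.snapshot(n)
    if f: cv2.imwrite('pics/'+f,cv2.cvtColor(s['pixels'],cv2.COLOR_RGB2BGR))
    return s
def cam2w(s,p):
    R=cv2.Rodrigues(np.array(s['rvec'],float))[0]; t=np.array(s['tvec'],float).ravel()
    return R.T@(np.array(p)-t)
def w2pix(s,p):
    return cv2.projectPoints(np.array([p],float),np.array(s['rvec'],float),np.array(s['tvec'],float),s['camera_matrix'],None)[0].ravel()
def pix2w(s,u,v,z=None):
    K=s['camera_matrix']; d=s['range_z'][int(v),int(u)] 
    ray=np.array([(u-K[0,2])/K[0,0],(v-K[1,2])/K[1,1],1.])
    if z is None: return cam2w(s,ray*d)
    c=cam2w(s,[0,0,0]); r=cam2w(s,ray)-c
    return c+r*(z-c[2])/r[2]
def find(s,n,f='place_of'):
    return [(np.round(cam2w(s,r['at']),4).tolist(),round(r['p'],2)) for r in getattr(robot,f)(s,n)[:2]]
E
python3 - <<'E'
from h import *
np.set_printoptions(precision=4,suppress=True)
print(robot.get_obs())
for c in ['scene','side']:
    s=snap(c,c+'0.png'); print(c,cam2w(s,[0,0,0]))
    for n in ['viewer','plate_center','plate_lead','lamp','gate_knob','gate_pointer','index','rack','vial_a_center','dish_center','tweezers_center','jar_center']:
        print(n,find(s,n))
E
```

```text
pics
{'time': 0.0, 'joint_positions': array([ 1.0839,  0.088 ,  1.3722, -0.    ,  1.6836, -0.1031]), 'qvel': array([-0.0001, -0.0002, -0.0021, -0.0001, -0.0002,  0.001 ]), 'joint_torque': array([ -0.0007, -34.0203, -30.2417,   0.0717,   0.0332,  -0.0002]), 'tool_pos': array([0.2057, 0.5095, 0.2043]), 'ee_rot': array([-3.1394, -0.0002,  2.7578]), 'wrist_force': array([-0.5369, -0.2797, -0.0752]), 'wrist_torque': array([-0.0309,  0.0187, -0.0777]), 'width': 0.09401108596691053}
scene [1.4375 0.3275 0.7711]
viewer [([0.5951, 0.002, -0.0034], 0.7)]
plate_center [([0.5889, 0.0005, 0.0487], 0.59)]
plate_lead [([0.6484, -0.0079, 0.0476], 0.61)]
lamp [([0.6225, 0.2629, -0.0011], 0.97)]
gate_knob [([0.5773, 0.2682, 0.0746], 0.59)]
gate_pointer [([0.5851, 0.0013, 0.0507], 0.54), ([0.5772, 0.236, 0.0477], 0.49)]
index [([0.517, 0.2337, 0.044], 0.59)]
rack [([0.6277, -0.2558, -0.0002], 0.67)]
vial_a_center []
dish_center [([0.3603, 0.1532, 0.005], 0.66), ([0.3651, -0.1452, -0.0017], 0.47)]
tweezers_center [([0.3651, -0.1467, 0.0009], 0.54)]
jar_center [([0.5158, 0.4481, 0.0416], 0.72), ([0.5336, -0.4416, 0.0065], 0.45)]
side [-0.0254 -0.6261  0.7269]
viewer [([0.5954, -0.0056, -0.0008], 0.84), ([0.3679, 0.1555, 0.0045], 0.33)]
plate_center [([0.5862, -0.0021, 0.0434], 0.72)]
plate_lead [([0.6447, -0.0111, 0.0524], 0.76)]
lamp [([0.6213, 0.265, -0.0006], 0.69), ([0.5726, 0.2295, 0.0511], 0.45)]
gate_knob [([0.5782, 0.2656, 0.0702], 0.74)]
gate_pointer [([0.5727, 0.2348, 0.0498], 0.94), ([0.5818, -0.0028, 0.0467], 0.65)]
index [([0.5188, 0.2366, 0.0401], 0.5), ([0.5158, 0.0761, 0.0618], 0.2)]
rack [([0.6261, -0.2565, 0.0005], 0.67), ([0.5205, 0.2342, 0.0438], 0.54)]
vial_a_center [([0.5147, 0.0793, 0.0622], 0.52)]
dish_center [([0.3662, 0.1529, 0.0055], 0.83)]
tweezers_center [([0.364, -0.1508, 0.0012], 0.71)]
jar_center [([0.5172, 0.4483, 0.0372], 0.78)]
```

View pics/scene0.png

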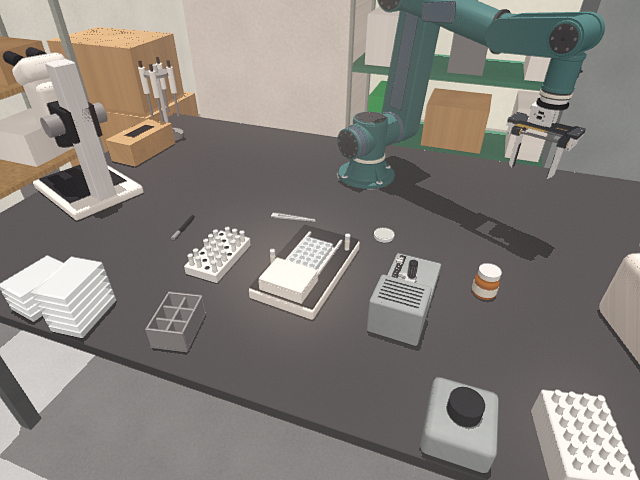

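View pics/side0.png

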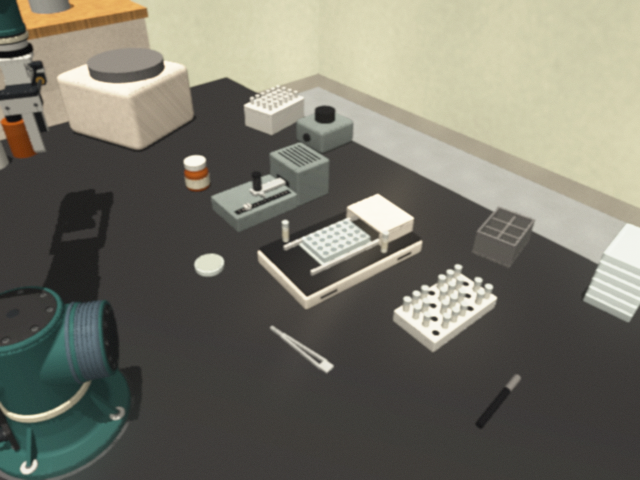

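The scene view shows the lamp to the left of the viewing base, with its knob near (412,268). The plate is in its lane near (318,252), next to the hood at (290,280), and there is a vial on each side of the lane. In the side view the knob is near (257,180) and the plate near (337,240). Next I'll measure the yaws from depth.

```bash
cat > m.py <<'E'
from h import *
np.set_printoptions(precision=4,suppress=True)
def cloud(s):
    K=s['camera_matrix']; d=s['range_z']; v,u=np.nonzero(d>0); z=d[v,u]
    P=np.c_[(u-K[0,2])/K[0,0]*z,(v-K[1,2])/K[1,1]*z,z]
    R=cv2.Rodrigues(np.array(s['rvec'],float))[0]
    return (P-np.array(s['tvec']).ravel())@R, s['pixels'][v,u]
def rect(P,lo,hi,box,lab):
    m=(P[:,2]>lo)&(P[:,2]<hi)&(P[:,0]>box[0])&(P[:,0]<box[1])&(P[:,1]>box[2])&(P[:,1]<box[3])
    Q=P[m]
    if len(Q)<10: print(lab,len(Q));return
    r=cv2.minAreaRect((Q[:,:2]*1000).astype(np.float32)); print(lab,len(Q),np.median(Q[:,2]),r)
if __name__=='__main__':
  for c in ['scene','side']:
    s=snap(c); P,C=cloud(s)
    rect(P,.094,.106,(.55,.85,.15,.4),'house')
    rect(P,.070,.082,(.55,.85,-.12,.12),'hood')
    rect(P,.035,.085,(.4,.85,-.12,.12),'viewer')
    rect(P,.035,.045,(.4,.85,.15,.4),'bed')
    rect(P,.08,.100,(.5,.62,.22,.31),'knob')
    rect(P,.075,.095,(.4,.7,-.12,-.04),'vialb')
    rect(P,.080,.095,(.4,.6,.04,.12),'viala')
    rect(P,.056,.064,(.48,.65,-.045,.045),'plate')
    rect(P,.003,.03,(.25,.45,.05,.25),'dish')
E
python3 m.py; python3 - <<'E'
import cv2
a=cv2.imread('pics/scene0.png')[210:350,230:450];b=cv2.imread('pics/side0.png')[140:310,200:430]
cv2.imwrite('pics/c1.png',cv2.resize(a,None,fx=3.6,fy=3.6,interpolation=2)[:600,:800]);cv2.imwrite('pics/c2.png',cv2.resize(b,None,fx=3.4,fy=3.4,interpolation=2)[:600,:800])
E
```

```text
house 1696 0.09894863009225434 ((662.9742431640625, 261.8404541015625), (119.4671859741211, 186.1323699951172), 87.2425308227539)
hood 1233 0.07481979917424014 ((701.4080810546875, -22.498733520507812), (136.46836853027344, 98.42436218261719), 84.31208801269531)
viewer 4841 0.05408934469209141 ((599.7293701171875, -3.1233444213867188), (174.09268188476562, 305.5776672363281), 84.8313217163086)
bed 1089 0.03899162795910809 ((619.1397705078125, 264.36309814453125), (119.57643127441406, 272.8203430175781), 87.08187103271484)
knob 80 0.09260374553126907 ((580.5413818359375, 266.6457214355469), (20.38698959350586, 19.84387969970703), 25.57294464111328)
vialb 88 0.0765543642587744 ((666.6765747070312, -59.35664749145508), (68.87226867675781, 37.570037841796875), 19.560504913330078)
viala 21 0.08508313516845756 ((515.292236328125, 79.26882934570312), (12.250417709350586, 10.726373672485352), 17.291183471679688)
plate 745 0.05831265261428037 ((583.4169311523438, -1.5922660827636719), (80.10554504394531, 118.04057312011719), 85.55609130859375)
dish 227 0.011295751371936865 ((364.9322509765625
[... 561 characters left out ...]
999023438, 270.4055480957031), 86.72984313964844)
knob 88 0.09207507749544341 ((572.7836303710938, 262.01153564453125), (22.77368927001953, 24.196420669555664), 5.503167629241943)
vialb 136 0.07641041718393832 ((664.798095703125, -59.82252502441406), (77.9809341430664, 42.059326171875), 18.855478286743164)
viala 35 0.08587139732933499 ((511.9715270996094, 78.22441101074219), (16.29275894165039, 10.529264450073242), 49.64112091064453)
plate 1323 0.05862565543145818 ((581.6004028320312, -3.2040138244628906), (82.68098449707031, 123.0615463256836), 85.12281036376953)
dish 609 0.01229993279294324 ((363.3664855957031, 153.15093994140625), (165.027099609375, 207.26609802246094), 77.29261016845703)
```

View pics/c1.png

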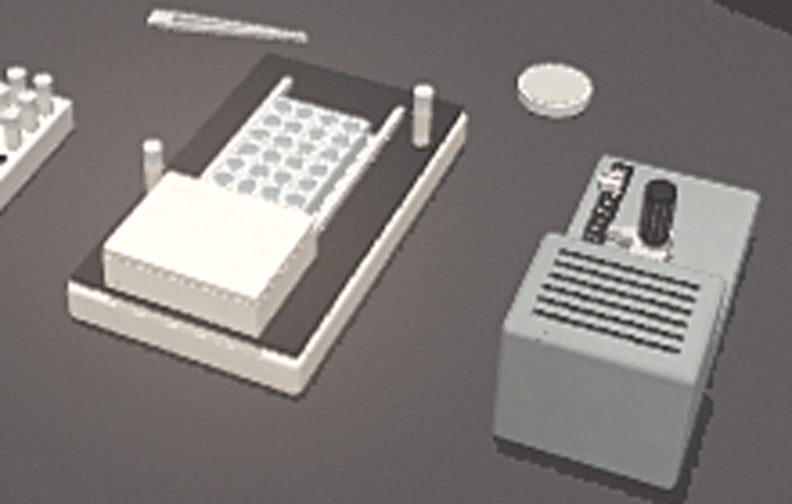

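View pics/c2.png

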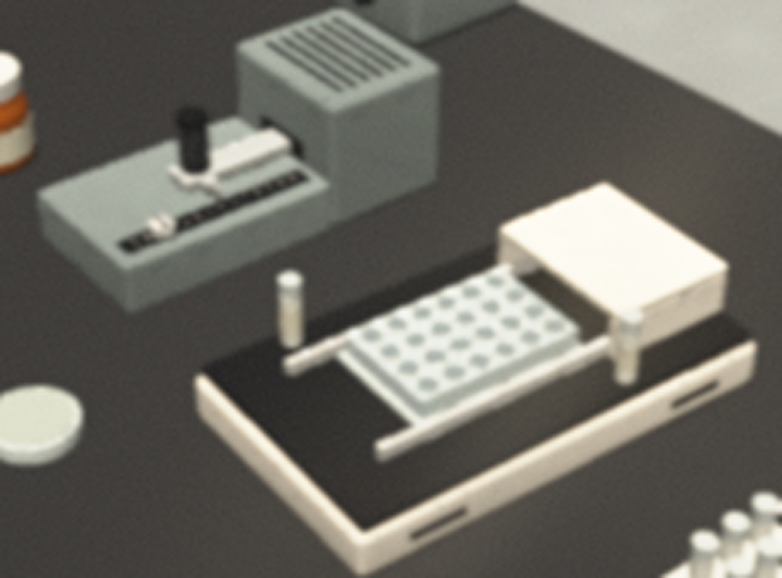

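```bash
cat > g.py <<'E'
import sys
from h import *
from scipy.spatial.transform import Rotation as Ro
# usage: g.py x y z yaw -> x y z yaw ; prints tool deltas
a=list(map(float,sys.argv[1:9]))
p0,y0,p1,y1=np.array(a[:3]),a[3],np.array(a[4:7]),a[7]
R0=Ro.from_euler('xyz',[np.pi,0,y0]);R1=Ro.from_euler('xyz',[np.pi,0,y1])
print('shift mm',np.round(R0.inv().apply(p1-p0)*1000,1),'turn',np.round((R0.inv()*R1).as_rotvec(),4))
E
python3 - <<'E'
from h import *
s=snap('wrist','w0.png'); print(cam2w(s,[0,0,0]),cam2w(s,[0,0,1])-cam2w(s,[0,0,0]),s['camera_matrix'][0,0])
E
python3 g.py 0.206 0.51 0.206 2.758 0.45 0.22 0.206 1.519
```

```text
[0.13959001 0.53674857 0.38394369] [ 0.2300935  -0.09195121 -0.96881472] 348.9864848100031
shift mm [-334.8 -177.6   -0. ] turn [ 0.    -0.     1.239]
```

View pics/w0.png

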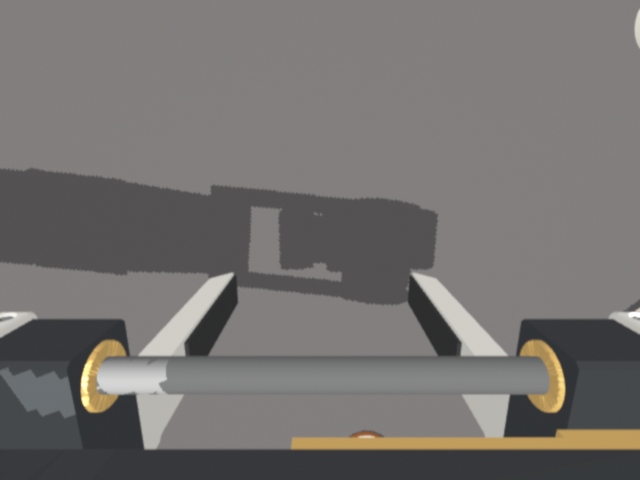

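```bash
python3 g.py 0.206 0.51 0.206 2.758 0.375 0.40 0.206 2.138;python3 g.py 0.375 0.4 0.206 2.138 0.545 0.29 0.206 1.518
```

```text
shift mm [-197.9  -38.8   -0. ] turn [ 0.   -0.    0.62]
shift mm [-184.1   84.3    0. ] turn [ 0.   -0.    0.62]
```

Request:
carry_out --deltas "-25 -5 0 0 0 0.08 0; -50 -10 0 0 0 0.16 0; -75 -15 0 0 0 0.24 0; -100 -20 0 0 0 0.32 0; -125 -25 0 0 0 0.4 0; -150 -30 0 0 0 0.48 0; -175 -35 0 0 0 0.55 0; -198 -39 0 0 0 0.62 0"

```text
time: 2.12
tool_pos: [0.3761, 0.3987, 0.2056]
ee_rot: [3.141, 0.0, 2.134]
wrist_force: [-0.3, 0.0, 0.3]
width: 0.0937
```

Request:
carry_out --deltas "-25 11 0 0 0 0.08 0; -50 23 0 0 0 0.16 0; -75 34 0 0 0 0.24 0; -100 46 0 0 0 0.32 0; -125 57 0 0 0 0.4 0; -150 68 0 0 0 0.48 0; -184 84 0 0 0 0.62 0; -184 84 0 0 0 0.62 0"

```text
time: 2.78
tool_pos: [0.5491, 0.2854, 0.2043]
ee_rot: [3.14, 0.003, 1.508]
wrist_force: [-0.8, -0.2, -0.2]
width: 0.0942
```

```bash
python3 - <<'E'
from h import *
from m import *
o=robot.get_obs();print(o['time'],o['tool_pos'],o['ee_rot'],o['wrist_force'])
s=snap('wrist','w1.png')
for n in ['lamp','gate_knob','gate_pointer','index']: print(n,find(s,n))
P,C=cloud(s)
rect(P,.094,.106,(.55,.85,.15,.4),'house')
rect(P,.08,.100,(.5,.62,.22,.29),'knob')
E
```

```text
2.7833 [0.5491 0.2854 0.2043] [3.1398 0.0027 1.5076] [-0.805  -0.1696 -0.1929]
lamp [([0.6173, 0.2663, -0.0029], 0.63), ([0.5745, 0.2713, 0.0792], 0.46)]
gate_knob [([0.5715, 0.2719, 0.074], 0.84)]
gate_pointer [([0.5746, 0.2313, 0.0465], 0.94)]
index [([0.5151, 0.0787, 0.0643], 0.65), ([0.5235, 0.2353, 0.0417], 0.47)]
house 14833 0.09921156893761765 ((657.2854614257812, 261.8460693359375), (119.32746887207031, 184.26931762695312), 87.52338409423828)
knob 564 0.09487917735387298 ((575.3510131835938, 266.57928466796875), (21.812610626220703, 21.54730987548828), 60.606903076171875)
```

View pics/w1.png

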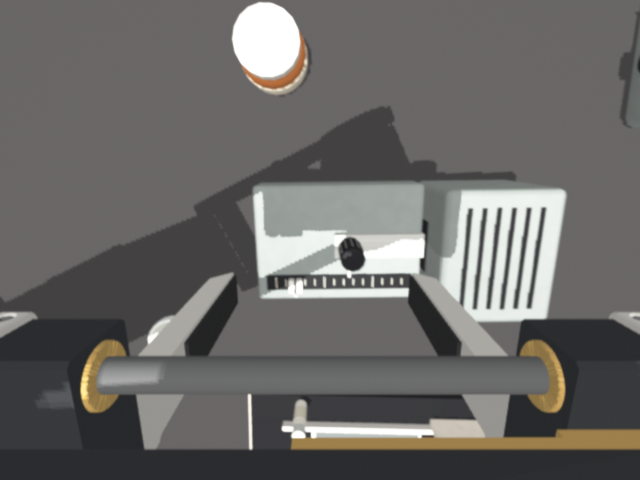

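```bash
python3 - <<'E'
import cv2
a=cv2.imread('pics/w1.png')[220:310,260:440]
cv2.imwrite('pics/c3.png',cv2.resize(a,None,fx=4.4,fy=4.4,interpolation=cv2.INTER_CUBIC))
E
```

```text
(no output)
```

View pics/c3.png

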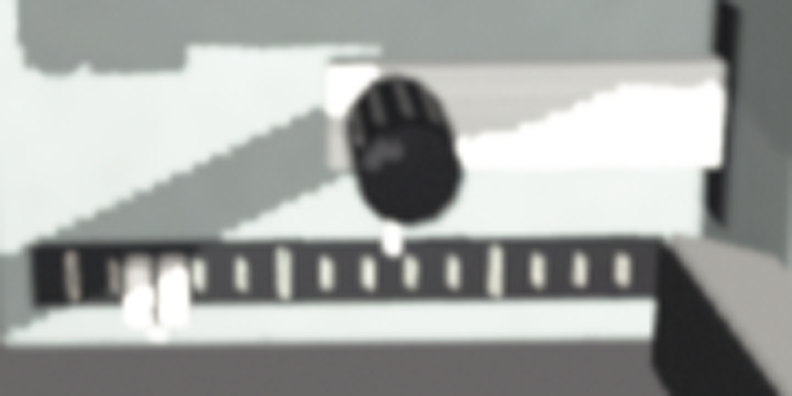

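```bash
python3 - <<'E'
from h import *
s=snap('wrist')
np.set_printoptions(precision=4,suppress=True)
f=lambda x,y:(260+(x+.5)/4.4-.5,220+(y+.5)/4.4-.5)
for z in(.046,.049):
  p=pix2w(s,*f(392,250),z);i=pix2w(s,*f(157,270),z);i2=pix2w(s,*f(157,300),z)
  d=np.array([np.cos(-.052),np.sin(-.052),0]);print(z,p,i,i2,(p-i)@d,(p-i2)@d)
for q in [(392,250),(140,280),(175,280),(280,270)]:
  u,v=f(*q); print(q,pix2w(s,u,v))
a=pix2w(s,*f(284,272),.0405);b=pix2w(s,*f(496,272),.0405);print(np.linalg.norm(a-b))
E
```

```text
0.046 [0.5684 0.2391 0.046 ] [0.5134 0.2369 0.046 ] [0.5129 0.2294 0.046 ] 0.05482453895610017 0.054954154277122094
0.049 [0.5683 0.2402 0.049 ] [0.5137 0.238  0.049 ] [0.5132 0.2306 0.049 ] 0.05433809178531093 0.054466557055508756
(392, 250) [0.5689 0.2366 0.0391]
(140, 280) [0.5086 0.2324 0.04  ]
(175, 280) [0.5171 0.2329 0.0425]
(280, 270) [0.542  0.2335 0.0408]
0.050369062100085765
```

```bash
python3 - <<'E'
from h import *
from m import *
o=robot.get_obs();print(o['time'],o['tool_pos'],o['ee_rot'],o['wrist_force'])
E
python3 g.py 0.5475 0.2875 0.206 1.518 0.47 0.01 0.206 1.477;python3 g.py 0.47 0.01 0.206 1.477 0.47 0.01 0.046 1.477
```

```text
3.0833 [0.5438 0.2905 0.2058] [ 3.1415 -0.0005  1.5199] [0.0221 0.1139 0.0491]
shift mm [-281.2  -62.7   -0. ] turn [ 0.    -0.     0.041]
shift mm [  0.  -0. 160.] turn [0. 0. 0.]
```

```bash
python3 g.py 0.545 0.29 0.206 1.519 0.47 0.01 0.206 1.477
```

```text
shift mm [-283.5  -60.4   -0. ] turn [ 0.    -0.     0.042]
```

Request:
carry_out --deltas "-40 -8 0 0 0 0.006 1; -80 -17 0 0 0 0.012 1; -120 -25 0 0 0 0.018 1; -160 -34 0 0 0 0.024 1; -200 -43 0 0 0 0.03 1; -240 -51 0 0 0 0.036 1; -270 -57 0 0 0 0.042 1; -283 -60 0 0 0 0.042 1"

```text
time: 3.75
tool_pos: [0.4683, 0.0079, 0.2062]
ee_rot: [3.14, 0.001, 1.474]
wrist_force: [0.2, 0.4, -0.8]
width: 0.0441
```

Request:
carry_out --deltas "0 0 5 0 0 0 1; 0 0 30 0 0 0 1; 0 0 60 0 0 0 1; 0 0 90 0 0 0 1; 0 0 115 0 0 0 1; 0 0 135 0 0 0 1; 0 0 150 0 0 0 1; 0 0 156 0 0 0 1"

```text
time: 4.42
tool_pos: [0.4676, 0.0121, 0.0465]
ee_rot: [-3.137, -0.001, 1.478]
wrist_force: [-0.4, 0.6, 0.3]
width: 0.0004
```

```bash
python3 - <<'E'
from h import *
from m import *
s=snap('side','s1.png');o=robot.get_obs();print(o['time'],o['tool_pos'],o['ee_rot'],o['wrist_force'],o['width'])
a=cv2.imread('pics/s1.png')[140:310,200:430]
cv2.imwrite('pics/c4.png',cv2.resize(a,None,fx=3.4,fy=3.4,interpolation=2)[:600,:800])
E
```

```text
4.4667 [0.4676 0.0119 0.0466] [-3.1364 -0.0006  1.4783] [ 0.0452 -0.1219 -0.0372] 0.000811188891373505
```

View pics/c4.png

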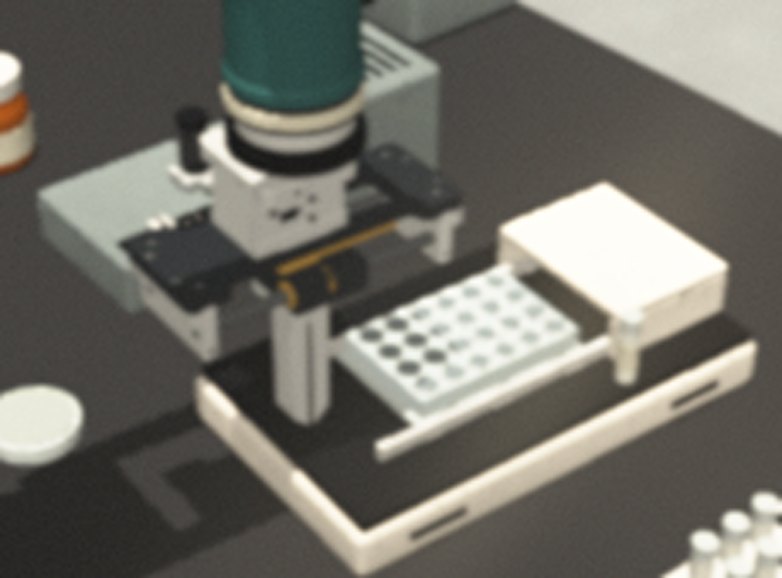

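Request:
carry_out --deltas "0 6 0 0 0 0 1; 0 14 0 0 0 0 1; 0 22 0 0 0 0 1; 0 30 0 0 0 0 1; 0 38 0 0 0 0 1; 0 46 0 0 0 0 1; 0 54 0 0 0 0 1; 0 60 0 0 0 0 1"

```text
time: 5.13
tool_pos: [0.5305, 0.0043, 0.0495]
ee_rot: [3.141, -0.0, 1.476]
wrist_force: [0.1, -0.3, 0.6]
width: 0.0007
```

Request:
carry_out --deltas "0 1 0 0 0 0 1; 0 2 0 0 0 0 1; 0 3 0 0 0 0 1; 0 4 0 0 0 0 1; 0 5 0 0 0 0 1; 0 6 0 0 0 0 1; 0 7 0 0 0 0 1; 0 8 0 0 0 0 1"

```text
time: 5.8
tool_pos: [0.5374, 0.0038, 0.0495]
ee_rot: [3.142, -0.0, 1.476]
wrist_force: [-0.5, 0.4, 0.1]
width: 0.0005
```

Request:
carry_out --deltas "0 1 0 0 0 0 1; 0 2 0 0 0 0 1; 0 3 0 0 0 0 1; 0 4 0 0 0 0 1; 0 5 0 0 0 0 1; 0 6 0 0 0 0 1; 0 6 0 0 0 0 1; 0 6 0 0 0 0 1"

```text
time: 6.47
tool_pos: [0.5437, 0.0032, 0.0496]
ee_rot: [3.141, -0.0, 1.476]
wrist_force: [0.6, -0.9, 0.6]
width: 0.0005
```

```bash
python3 - <<'E'
from h import *
from m import *
s=snap('side','s2.png');o=robot.get_obs();print(o['time'],o['tool_pos'],o['wrist_force'])
a=cv2.imread('pics/s2.png')[140:310,200:430]
cv2.imwrite('pics/c5.png',cv2.resize(a,None,fx=3.4,fy=3.4,interpolation=2)[:600,:800])
E
```

```text
6.5167 [0.5436 0.0032 0.0496] [-0.5854 -0.1748 -0.7824]
```

View pics/c5.png

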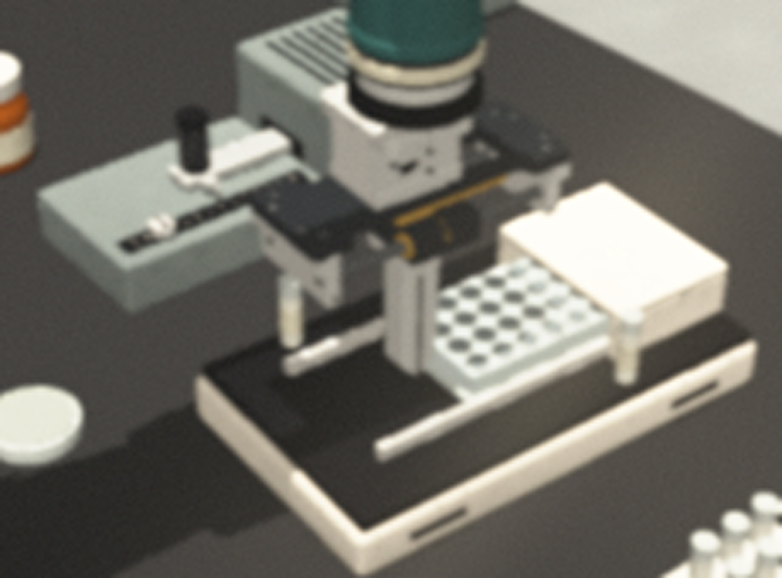

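The plate is moving with the finger, and its front end is at the hood near crop (590,300). I'll keep pushing gently.

Request:
carry_out --deltas "0 1 0 0 0 0 1; 0 2 0 0 0 0 1; 0 3 0 0 0 0 1; 0 4 0 0 0 0 1; 0 5 0 0 0 0 1; 0 6 0 0 0 0 1; 0 6 0 0 0 0 1; 0 6 0 0 0 0 1"

```text
time: 7.18
tool_pos: [0.5497, 0.0026, 0.0495]
ee_rot: [3.141, -0.0, 1.476]
wrist_force: [1.0, 0.5, -0.9]
width: 0.0006
```

Request:
carry_out --deltas "0 1 0 0 0 0 1; 0 2 0 0 0 0 1; 0 3 0 0 0 0 1; 0 4 0 0 0 0 1; 0 5 0 0 0 0 1; 0 6 0 0 0 0 1; 0 6 0 0 0 0 1; 0 6 0 0 0 0 1"

```text
time: 7.85
tool_pos: [0.5516, 0.0024, 0.0494]
ee_rot: [-3.133, 0.0, 1.476]
wrist_force: [-11.5, -0.2, 7.4]
width: 0.0004
```

Request:
carry_out --deltas "0 1 0 0 0 0 1; 0 2 0 0 0 0 1; 0 3 0 0 0 0 1; 0 4 0 0 0 0 1; 0 5 0 0 0 0 1; 0 6 0 0 0 0 1; 0 6 0 0 0 0 1; 0 6 0 0 0 0 1"

```text
time: 8.52
tool_pos: [0.5517, 0.0023, 0.0493]
ee_rot: [-3.119, 0.001, 1.476]
wrist_force: [-25.2, 1.5, 17.3]
width: 0.0006
```

The force rose sharply to 11 N and then 25 N, while the tool stopped at x=0.5517. That puts the leading end about 95 mm from the viewer origin, inside the stop's range. I'll unload slowly.

Request:
carry_out --deltas "0 -2 0 0 0 0 1; 0 -4 0 0 0 0 1; 0 -6 0 0 0 0 1; 0 -8 0 0 0 0 1; 0 -10 0 0 0 0 1; 0 -14 0 0 0 0 1; 0 -20 0 0 0 0 1; 0 -26 0 0 0 0 1"

```text
time: 9.18
tool_pos: [0.5354, 0.004, 0.0495]
ee_rot: [3.141, -0.0, 1.476]
wrist_force: [-0.1, 0.1, 0.2]
width: 0.0003
```

```bash
python3 - <<'E'
from h import *
from m import *
s=snap('side','s3.png');o=robot.get_obs();print(o['time'],o['tool_pos'],o['ee_rot'],o['wrist_force'])
a=cv2.imread('pics/s3.png')[140:310,200:430]
cv2.imwrite('pics/c6.png',cv2.resize(a,None,fx=3.4,fy=3.4,interpolation=2)[:600,:800])
E
```

```text
9.2333 [0.5341 0.0042 0.0493] [-3.1407 -0.0001  1.4759] [-0.2456 -0.2798 -0.8582]
```

View pics/c6.png

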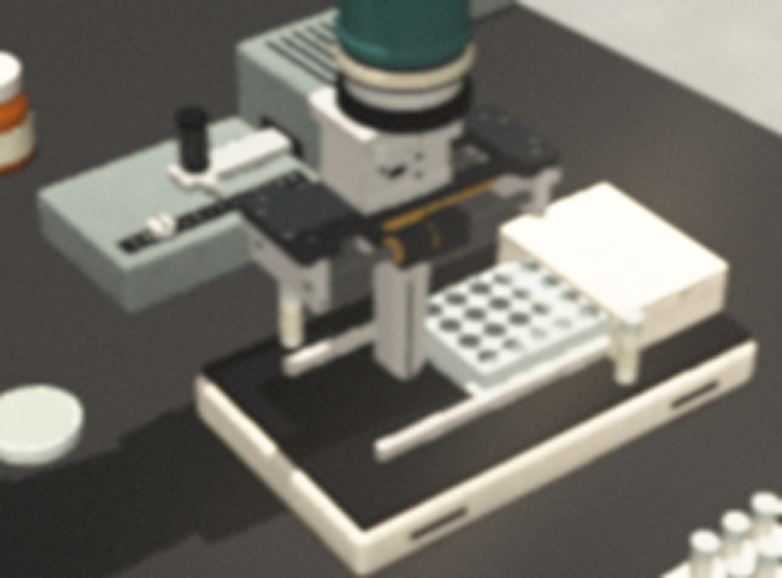

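```bash
python3 - <<'E'
from h import *
from m import *
a=cv2.imread('pics/s2.png')[200:270,310:390];b=cv2.imread('pics/s3.png')[200:270,310:390]
cv2.imwrite('pics/c7.png',np.hstack([cv2.resize(x,None,fx=5,fy=5,interpolation=2) for x in (a,b)]))
for c in ('scene','side'):
  s=snap(c,c+'4.png'); P,C=cloud(s); d=np.array([np.cos(-.094),np.sin(-.094)]);n=np.array([-d[1],d[0]])
  q=(P[:,:2]-[.597,-.0035]); u=q@d; w=q@n
  m=(abs(w)<.042)&(P[:,2]>.0545)&(P[:,2]<.066)&(u<.058)
  for lo in(-.04,-.025,.01,.025):
    k=m&(w>lo)&(w<lo+.015)&(u>-.09)
    print(c,lo,np.sort(u[k])[:6]*1000)
  print(find(s,'plate_center'))
E
```

```text
scene -0.04 [-26.8888 -25.4672 -23.8223 -22.7435 -21.9091 -21.4509]
scene -0.025 [-28.8323 -28.5354 -24.8057 -24.2103 -23.9837 -23.9453]
scene 0.01 [-73.5945 -67.857  -66.812  -65.8728 -65.1876 -63.5248]
scene 0.025 [-27.5919 -26.8829 -26.8643 -25.7436 -24.8202 -24.6788]
[([0.6337, -0.0022, 0.0496], 0.66)]
side -0.04 [-30.9967 -30.776  -30.6655 -30.5342 -30.4731 -29.9827]
side -0.025 [-31.3757 -30.9988 -30.2144 -30.0753 -29.5251 -29.4372]
side 0.01 [-74.8875 -74.1683 -73.7663 -29.7956 -29.1896 -29.1048]
side 0.025 [-23.3126 -20.1766 -19.0867 -18.8057 -17.579  -15.522 ]
[([0.6317, -0.0044, 0.0454], 0.7)]
```

View pics/c7.png

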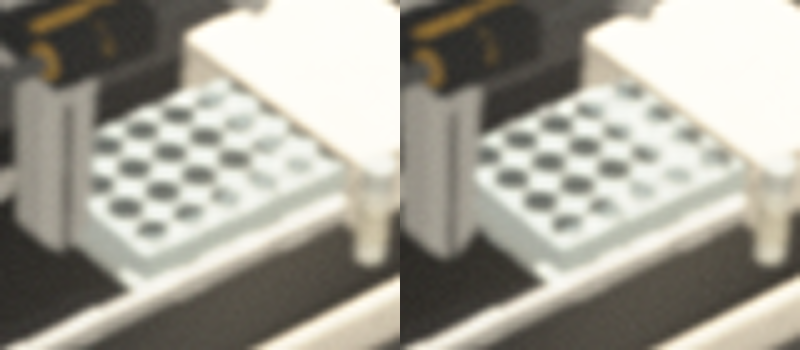

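The plate's rear edge is near −31 mm from the viewer origin, which puts its lead near +97 mm. I'll check for rebound with a light second touch.

Request:
carry_out --deltas "0 3 0 0 0 0 1; 0 6 0 0 0 0 1; 0 9 0 0 0 0 1; 0 11 0 0 0 0 1; 0 12 0 0 0 0 1; 0 13 0 0 0 0 1; 0 14 0 0 0 0 1; 0 15 0 0 0 0 1"

```text
time: 10.1
tool_pos: [0.5504, 0.0025, 0.0494]
ee_rot: [-3.141, -0.0, 1.476]
wrist_force: [1.2, -0.0, -0.4]
width: 0.0002
```

Request:
carry_out --deltas "0 0.5 0 0 0 0 1; 0 1 0 0 0 0 1; 0 1.5 0 0 0 0 1; 0 2 0 0 0 0 1; 0 2.5 0 0 0 0 1; 0 3 0 0 0 0 1; 0 3.5 0 0 0 0 1; 0 4 0 0 0 0 1"

```text
time: 10.77
tool_pos: [0.5516, 0.0024, 0.0494]
ee_rot: [-3.135, 0.0, 1.476]
wrist_force: [-8.9, 0.4, 6.0]
width: 0.0007
```

The tool stopped at the same point with 9 N, so the plate is seated. I'll unload very slowly.

Request:
carry_out --deltas "0 -0.5 0 0 0 0 1; 0 -1 0 0 0 0 1; 0 -1.5 0 0 0 0 1; 0 -2 0 0 0 0 1; 0 -2.5 0 0 0 0 1; 0 -3 0 0 0 0 1; 0 -3.5 0 0 0 0 1; 0 -4 0 0 0 0 1"

```text
time: 11.43
tool_pos: [0.5513, 0.0024, 0.0495]
ee_rot: [3.139, -0.0, 1.476]
wrist_force: [0.1, -0.6, -0.0]
width: 0.0004
```

Request:
carry_out --deltas "0 -2 0 0 0 0 1; 0 -5 0 0 0 0 1; 0 -10 0 0 0 0 1; 0 -16 0 0 0 0 1; 0 -22 -5 0 0 0 1; 0 -24 -35 0 0 0 1; 0 -24 -75 0 0 0 1; 0 -24 -115 0 0 0 1"

```text
time: 12.1
tool_pos: [0.5246, 0.005, 0.1649]
ee_rot: [-3.139, -0.0, 1.476]
wrist_force: [0.6, 1.2, 0.8]
width: 0.0005
```

```bash
python3 - <<'E'
from h import *
robot.snapshot('side')
o=robot.get_obs();print(o['time'],o['tool_pos'],o['ee_rot'],o['wrist_force'])
E
python3 g.py 0.527 0.005 0.165 1.476 0.545 0.30 0.165 1.519
```

```text
12.15 [0.52997501 0.0045687  0.17598518] [ 3.12589055e+00 -1.78675163e-04  1.47598132e+00] [2.84695679 1.19307334 5.72545434]
shift mm [295.4 -10.   -0. ] turn [ 0.     0.    -0.043]
```

Request:
carry_out --deltas "40 -1 0 0 0 -0.005 0; 80 -3 0 0 0 -0.01 0; 120 -4 0 0 0 -0.015 0; 160 -5 0 0 0 -0.02 0; 200 -7 0 0 0 -0.03 0; 240 -8 0 0 0 -0.04 0; 270 -9 0 0 0 -0.043 0; 285 -10 0 0 0 -0.043 0"

```text
time: 12.82
tool_pos: [0.5427, 0.293, 0.1645]
ee_rot: [3.142, -0.001, 1.523]
wrist_force: [-0.8, -0.2, -0.5]
width: 0.0502
```

```bash
python3 - <<'E'
from h import *
from m import *
for i in range(4): robot.snapshot('wrist')
s=snap('wrist','w2.png')
o=robot.get_obs();print(o['time'],o['tool_pos'],o['ee_rot'],o['wrist_force'])
for n in ['gate_knob','gate_pointer','index']: print(n,find(s,n))
P,C=cloud(s)
rect(P,.094,.106,(.6,.85,.15,.4),'house')
rect(P,.0935,.100,(.53,.62,.24,.29),'knobtop')
rect(P,.08,.100,(.53,.62,.24,.29),'knob')
s=snap('side'); P,C=cloud(s)
d=np.array([np.cos(-.094),np.sin(-.094)]);n=np.array([-d[1],d[0]])
q=(P[:,:2]-[.597,-.0035]); u=q@d; w=q@n
m=(abs(w)<.042)&(P[:,2]>.0545)&(P[:,2]<.066)&(u<.058)
for lo in(-.04,-.025,-.01,.01,.025):
    k=m&(w>lo)&(w<lo+.015)&(u>-.09)
    print(lo,np.sort(u[k])[:6]*1000)
import pickle
a=cv2.imread('pics/w2.png')[200:335,200:440]
cv2.imwrite('pics/c8.png',cv2.resize(a,None,fx=3.3,fy=3.3,interpolation=cv2.INTER_CUBIC))
E
```

```text
13.0667 [0.5436 0.2878 0.1646] [3.1414 0.001  1.5173] [-0.2473 -0.5065  0.0144]
gate_knob [([0.5726, 0.2693, 0.0764], 0.73)]
gate_pointer [([0.5737, 0.2378, 0.0492], 0.69)]
index [([0.5216, 0.235, 0.0458], 0.72)]
house 16210 0.0992077038161499 ((699.7608032226562, 261.054931640625), (117.04714965820312, 99.75505065917969), 87.26502227783203)
knobtop 580 0.09513882396545424 ((575.3486328125, 265.9810791015625), (20.691299438476562, 20.78939437866211), 42.76370620727539)
knob 754 0.09483878956688357 ((575.3424072265625, 266.3468322753906), (21.689775466918945, 21.59510040283203), 70.65982055664062)
-0.04 [-31.222  -31.1937 -31.1114 -31.0776 -30.8078 -30.2018]
-0.025 [-31.3794 -30.954  -30.5937 -30.3503 -30.3446 -30.178 ]
-0.01 [-31.2517 -31.0493 -30.984  -30.9226 -30.5067 -30.3415]
0.01 [-30.8558 -30.3529 -29.9066 -29.8736 -29.2225 -28.7252]
0.025 [-31.123  -31.0783 -30.4601 -30.4265 -30.3433 -30.2015]
```

View pics/c8.png

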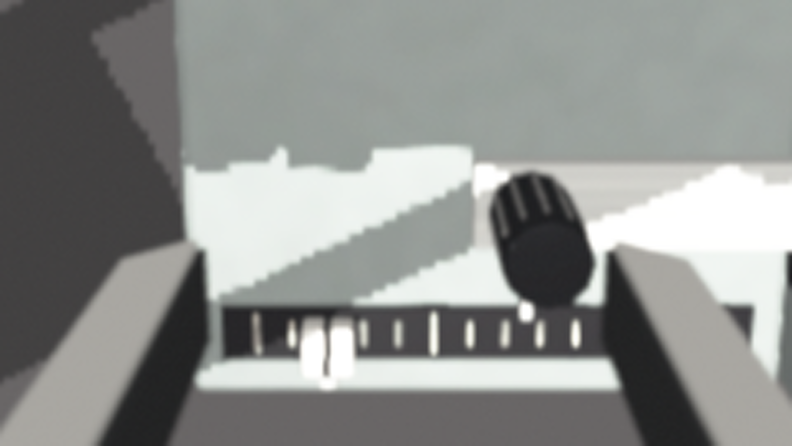

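```bash
python3 - <<'E'
from h import *
np.set_printoptions(precision=4,suppress=True)
s=snap('wrist')
f=lambda x,y:(200+(x+.5)/3.3-.5,200+(y+.5)/3.3-.5)
d=np.array([np.cos(-.048),np.sin(-.048),0])
for z in(.046,.048,.049):
  p=pix2w(s,*f(527,312),z);i=pix2w(s,*f(327,335),z);i2=pix2w(s,*f(327,365),z)
  print(z,p,i,i2,(p-i)@d,(p-i2)@d)
o=robot.get_obs();print(o['time'],o['tool_pos'],o['ee_rot'])
E
python3 g.py 0.544 0.288 0.1645 1.519 0.5753 0.2662 0.058 1.521
```

```text
0.046 [0.575  0.2337 0.046 ] [0.5193 0.2298 0.046 ] [0.5187 0.2207 0.046 ] 0.05550733952664308 0.055707283948091324
0.048 [0.5749 0.2345 0.048 ] [0.5195 0.2306 0.048 ] [0.5188 0.2216 0.048 ] 0.055133870017492266 0.05533246915477496
0.049 [0.5748 0.2349 0.049 ] [0.5196 0.2311 0.049 ] [0.5189 0.2221 0.049 ] 0.05494713526291681 0.05514506175811672
13.3167 [0.5439 0.2881 0.1648] [ 3.1412 -0.      1.5169]
shift mm [-20.2  32.4 106.5] turn [ 0.     0.    -0.002]
```

Request:
carry_out --deltas "-10 16 0 0 0 0 0; -20 32 0 0 0 0 0; -20 32 20 0 0 0 0; -20 32 45 0 0 0 0; -20 32 70 0 0 0 0; -20 32 90 0 0 0 0; -20 32 102 0 0 0 0; -20 32 105 0 0 0 0"

```text
time: 13.98
tool_pos: [0.5728, 0.2666, 0.0564]
ee_rot: [-3.137, 0.002, 1.518]
wrist_force: [-0.2, 0.1, -1.0]
width: 0.0941
```

Request:
carry_out --deltas "0 0 0 0 0 0 0.5; 0 0 0 0 0 0 0.9; 0 0 0 0 0 0 0.9; 0 0 0 0 0 0 0.9; 0 0 0 0 0 0 1; 0 0 0 0 0 0 1; 0 0 0 0 0 0 1; 0 0 0 0 0 0 1"

```text
time: 14.65
tool_pos: [0.5745, 0.2679, 0.0597]
ee_rot: [3.141, -0.0, 1.519]
wrist_force: [0.0, -0.8, -0.0]
width: 0.0443
```

```bash
python3 - <<'E'
from h import *
s=snap('side','s5.png')
o=robot.get_obs();print(o['time'],o['tool_pos'],o['ee_rot'],o['wrist_force'],o['width'])
a=cv2.imread('pics/s5.png')[140:310,200:430]
cv2.imwrite('pics/c9.png',cv2.resize(a,None,fx=3.4,fy=3.4,interpolation=2)[:600,:800])
E
```

```text
14.7 [0.57447325 0.26787364 0.05960809] [ 3.14143650e+00 -1.33292397e-04  1.51889271e+00] [ 0.3071768   0.56187176 -0.86403666] 0.04011337970462346
```

View pics/c9.png

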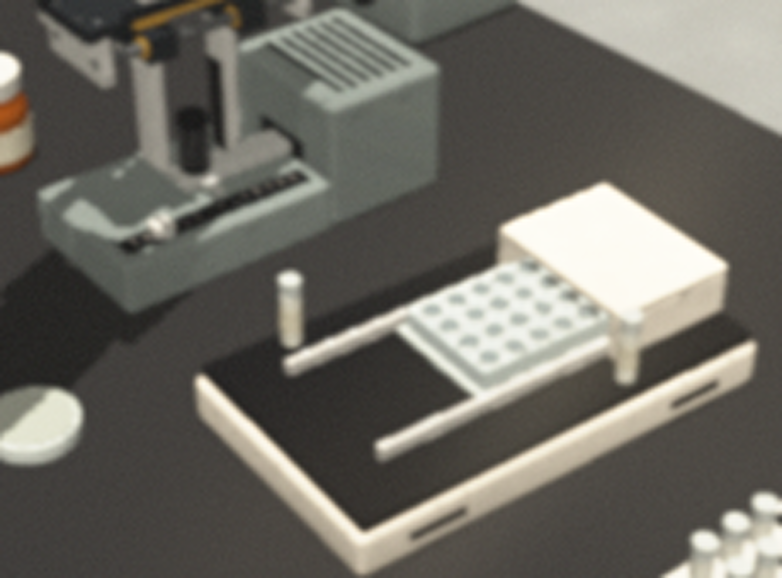

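Request:
carry_out --deltas "0 0 0 0 0 0 1; 0 0 0 0 0 0 1; 0 0 0 0 0 0 1; 0 0 0 0 0 0 1; 0 0 0 0 0 0 1; 0 0 0 0 0 0 1; 0 0 0 0 0 0 1; 0 0 0 0 0 0 1"

```text
time: 15.37
tool_pos: [0.5753, 0.2678, 0.0595]
ee_rot: [3.14, -0.0, 1.519]
wrist_force: [5.2, 0.5, -2.9]
width: 0.0216
```

Request:
carry_out --deltas "0 -3 0 0 0 0 1; 0 -7 0 0 0 0 1; 0 -12 0 0 0 0 1; 0 -17 0 0 0 0 1; 0 -22 0 0 0 0 1; 0 -26 0 0 0 0 1; 0 -29 0 0 0 0 1; 0 -30 0 0 0 0 1"

```text
time: 16.03
tool_pos: [0.5465, 0.2692, 0.0594]
ee_rot: [3.137, -0.0, 1.518]
wrist_force: [10.0, 0.8, -6.8]
width: 0.0215
```

Request:
carry_out --deltas "0 -4 0 0 0 0 1; 0 -8 0 0 0 0 1; 0 -12 0 0 0 0 1; 0 -16 0 0 0 0 1; 0 -20 0 0 0 0 1; 0 -22 0 0 0 0 1; 0 -24 0 0 0 0 1; 0 -25 0 0 0 0 1"

```text
time: 16.7
tool_pos: [0.5228, 0.2704, 0.0595]
ee_rot: [3.134, -0.001, 1.518]
wrist_force: [13.2, 1.1, -7.7]
width: 0.0215
```

```bash
python3 - <<'E'
from h import *
for i in range(3): s=snap('side','s6.png')
w=snap('wrist','w6.png'); sc=snap('scene','sc6.png')
o=robot.get_obs();print(o['time'],o['tool_pos'],o['ee_rot'],o['wrist_force'],o['width'])
for q in(s,w,sc): print(find(q,'gate_pointer'),find(q,'index'))
a=cv2.imread('pics/s6.png')[180:230,210:310]
b=cv2.imread('pics/sc6.png')[240:290,370:470]
cv2.imwrite('pics/c10.png',np.vstack([cv2.resize(x,(600,300),interpolation=cv2.INTER_CUBIC) for x in(a,b)]))
E
```

```text
16.95 [0.52266753 0.2704045  0.05944171] [ 3.13506795e+00 -7.52033197e-04  1.51809529e+00] [12.65032242  0.48799602 -6.2809287 ] 0.021453860762778845
[([0.5187, 0.2339, 0.0491], 0.72)] [([0.5206, 0.2347, 0.0418], 0.38)]
[] [([0.5251, 0.2331, 0.0439], 0.78)]
[([0.5234, 0.239, 0.0504], 0.54)] [([0.5197, 0.2349, 0.0452], 0.56), ([0.3668, -0.1469, -0.0014], 0.22)]
```

View pics/c10.png

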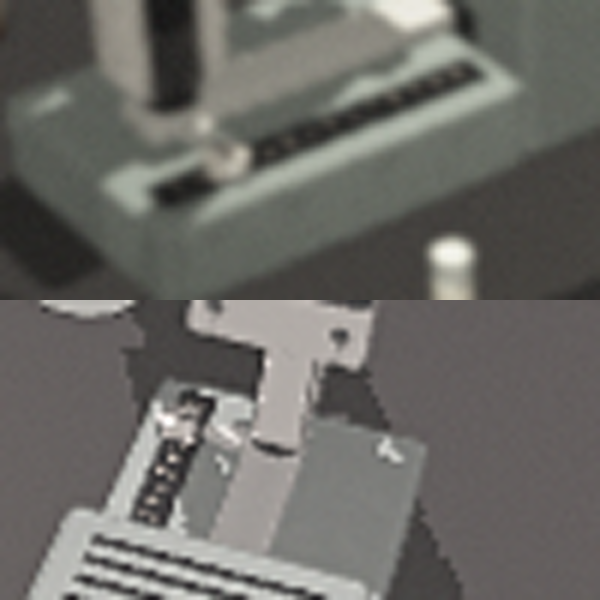

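View pics/w6.png

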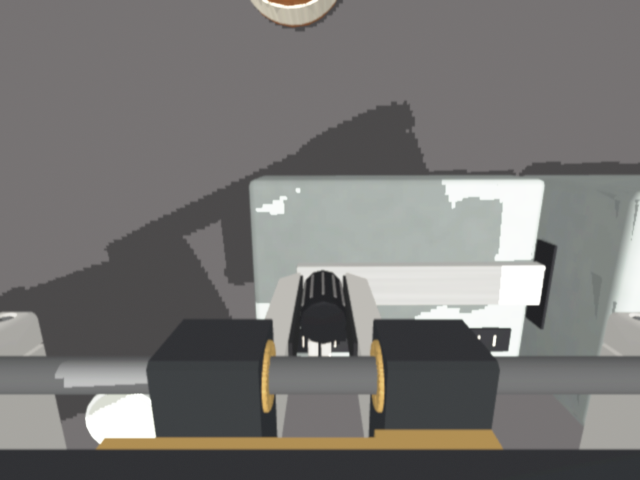

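```bash
python3 - <<'E'
from h import *
a=cv2.imread('pics/w6.png')[265:365,255:390]
cv2.imwrite('pics/c11.png',cv2.resize(a,None,fx=5.9,fy=5.9,interpolation=cv2.INTER_CUBIC))
s=snap('wrist')
d=np.array([np.cos(-.051),np.sin(-.051),0]); n=np.array([-d[1],d[0],0])
o=robot.get_obs(); k=o['tool_pos'].copy()
for l in(30,32,35,42): 
  for z in (.046,.049): 
    p=k-n*l/1000; p[2]=z; print(l,z,w2pix(s,p), (w2pix(s,p)-[255,265])*5.9)
k[2]=.096; print(w2pix(s,k))
E
```

```text
30 0.046 [321.84700356 327.5029497 ] [394.39732103 368.7674032 ]
30 0.049 [321.86909163 329.92451484] [394.5276406  383.05463754]
32 0.046 [321.8508015  330.50280648] [394.41972885 386.46655822]
32 0.049 [321.8728902 332.9604367] [394.55005221 400.96657651]
35 0.046 [321.85646528 334.9764269 ] [394.45314514 412.86091874]
35 0.049 [321.87855448 337.48747256] [394.58347144 427.6760881 ]
42 0.046 [321.86952831 345.29446261] [394.53021704 473.7373294 ]
42 0.049 [321.89161657 347.92702872] [394.66053774 489.26946946]
[322.26307799 320.29609162]
```

View pics/c11.png

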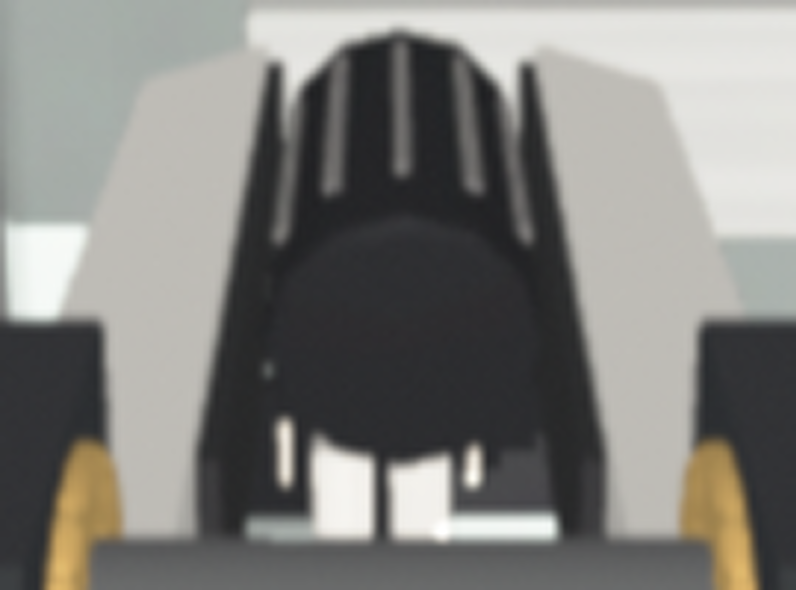

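```bash
python3 - <<'E'
from h import *
s=snap('wrist')
d=np.array([np.cos(-.051),np.sin(-.051),0]); o=robot.get_obs(); k=o['tool_pos']
f=lambda x,y:(255+(x+.5)/5.9-.5,265+(y+.5)/5.9-.5)
for x in(379,381,383):
  i=pix2w(s,*f(x,490),.049); print(x,(i-k)@d*1000, i)
c=pix2w(s,*f(402.5,330),.096);print('knob',(c-k)@d*1000)
print(o['tool_pos'],o['time'])
E
```

```text
379 -1.8516881950584019 [0.51865952 0.22876502 0.049     ]
381 -1.6466876292768124 [0.51886421 0.22875367 0.049     ]
383 -1.441684329821882 [0.5190689  0.22874232 0.049     ]
knob 0.24557358330426118
[0.5226389  0.27040119 0.05943356] 17.35
```

Request:
carry_out --deltas "0 -0.5 0 0 0 0 1; 0 -1 0 0 0 0 1; 0 -1.5 0 0 0 0 1; 0 -1.9 0 0 0 0 1; 0 -1.9 0 0 0 0 1; 0 -1.9 0 0 0 0 1; 0 -1.9 0 0 0 0 1; 0 -1.9 0 0 0 0 1"

```text
time: 18.02
tool_pos: [0.5211, 0.2705, 0.0594]
ee_rot: [3.134, -0.001, 1.518]
wrist_force: [13.1, 0.4, -7.0]
width: 0.0218
```

```bash
python3 - <<'E'
from h import *
from m import *
s=snap('wrist','w7.png')
o=robot.get_obs();print(o['time'],o['tool_pos'],o['ee_rot'],o['wrist_force'],o['width'])
a=cv2.imread('pics/w7.png')[265:365,255:390]
cv2.imwrite('pics/c12.png',cv2.resize(a,None,fx=5.9,fy=5.9,interpolation=cv2.INTER_CUBIC))
d=np.array([np.cos(-.051),np.sin(-.051),0]); k=o['tool_pos'].copy()
n=np.array([-d[1],d[0],0]); t=k-n*.042;t[2]=.049
print('tip px crop',(w2pix(s,t)-[255,265]+.5)*5.9-.5)
r=snap('side','s7.png'); 
b=cv2.imread('pics/s7.png')[170:240,220:300]
cv2.imwrite('pics/c13.png',cv2.resize(b,None,fx=8,fy=8,interpolation=cv2.INTER_CUBIC))
t2=k-n*.032;t2[2]=.048; i0=k-n*.035; i0[2]=.049;i1=k-n*.049; i1[2]=.049
for q in(t2,i0,i1): print('side',(w2pix(r,q)-[220,170]+.5)*8)
P,C=cloud(r); d2=np.array([np.cos(-.094),np.sin(-.094)]);n2=np.array([-d2[1],d2[0]])
q=(P[:,:2]-[.597,-.0035]); u=q@d2; w=q@n2
m=(abs(w)<.042)&(P[:,2]>.0545)&(P[:,2]<.066)&(u<.058)
for lo in(-.04,-.01,.02):
    kk=m&(w>lo)&(w<lo+.015)&(u>-.09)
    print(lo,np.sort(u[kk])[:4]*1000)
E
```

```text
18.0667 [0.5211 0.2705 0.0594] [ 3.1343 -0.0008  1.518 ] [13.3248  1.3541 -8.1247] 0.021468885508341234
tip px crop [397.0113 491.5635]
side [196.2792 268.4735]
side [201.6189 270.1897]
side [227.9977 291.8878]
-0.04 [-31.4352 -30.8238 -30.7553 -30.6157]
-0.01 [-31.1809 -31.0126 -30.6114 -30.5448]
0.02 [-31.3498 -31.2061 -31.0496 -30.3598]
```

View pics/c12.png

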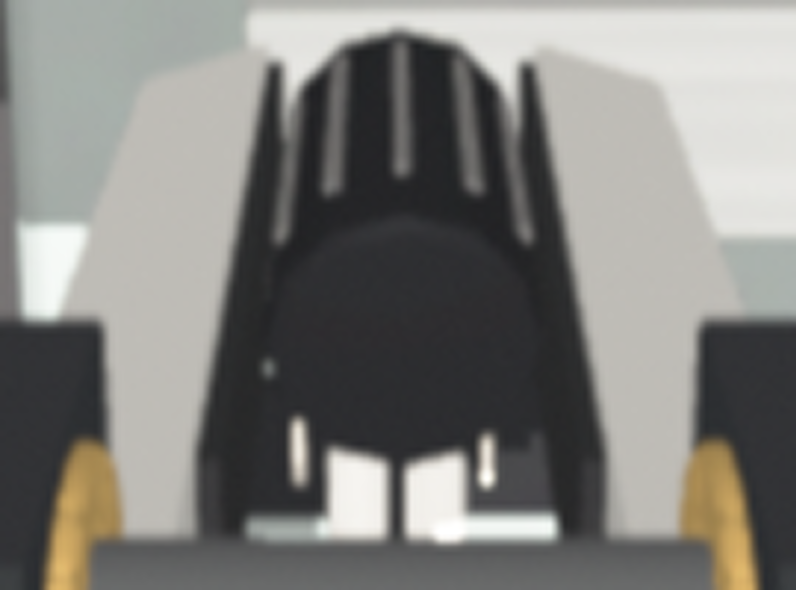

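View pics/c13.png

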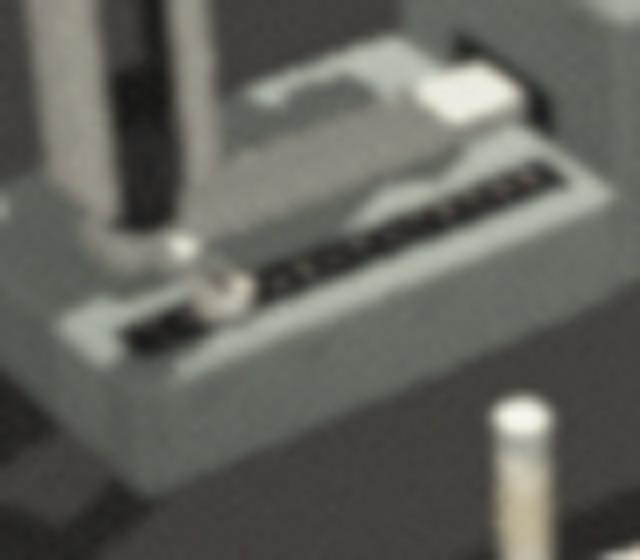

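Request:
carry_out --deltas "0 -0.2 0 0 0 0 1; 0 -0.3 0 0 0 0 1; 0 -0.3 0 0 0 0 1; 0 -0.3 0 0 0 0 1; 0 -0.3 0 0 0 0 1; 0 -0.3 0 0 0 0 1; 0 -0.3 0 0 0 0 1; 0 -0.3 0 0 0 0 1"

```text
time: 18.78
tool_pos: [0.5209, 0.2705, 0.0594]
ee_rot: [3.134, -0.001, 1.518]
wrist_force: [13.9, 1.3, -7.9]
width: 0.0216
```

```bash
python3 - <<'E'
from h import *
s=snap('scene','sc8.png')
print([find(s,n) for n in('plate_center','gate_pointer','index','viewer')])
o=robot.get_obs();print(o['time'],o['tool_pos'],o['wrist_force'],o['width'],abs(o['qvel']).max())
print(robot.close_job())
E
```

```text
[[([0.632, -0.0016, 0.0506], 0.55)], [([0.5201, 0.2381, 0.0449], 0.46), ([0.5274, 0.2697, 0.0722], 0.18)], [([0.5184, 0.2329, 0.0414], 0.42)], [([0.5976, -0.0013, -0.0018], 0.64), ([0.5071, 0.0829, 0.0586], 0.24)]]
19.0333 [0.52090486 0.27052047 0.05941823] [ 1.27045552e+01 -7.52495981e-03 -7.51949490e+00] 0.021807852731423546 0.002470748616408744
the job is handed in; nothing more can be done
None
```

I pushed the plate in until it met the hidden stop, then pulled the light gate out to the index mark. I handed the job in at about 19 s with the knob still gripped.

**Plate:** The push rose from about 1 N to 25 N with the tool stopped at x = 0.5517. A light second push stopped at the same place (0.5516, 9 N), and I then unloaded slowly. Afterwards the plate's rear edge measured about −31 mm from the viewer's origin, so its far end is at about +97 mm. It had not moved when I last measured it, during the gate pull.

**Gate:** The gate is out about 54.4 mm, with about 13 N of spring pull and the grip steady. In the last close-up from the wrist camera, the index line was within about 0.3 mm of where the pointer should be. The pointer tip itself was behind the knob in that view, so I worked out its place from the knob. I pulled 0.3 mm further after that picture and took no new close-up.

**Disagreements:**
- Before gripping, I measured 54.3–55.7 mm from the shut pointer to the mark, up to about 1.3 mm more than the final pull.
- In the last scene picture, the networks' pointer and index positions agreed to 2 mm, which is within their error.

The vials, dish and jar showed no disturbance in the pictures I looked at. I did not measure the loose items again at the end.

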